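# Core plugs from the drying tray to the scanner carrier, in depth order

### The job

The four rock core plugs stand in depth order in their dishes on the drying tray, and nothing but that order tells where each came from. Move them into the four-bay sample carrier in the same order: the plug nearest the tray's wire handle goes into the bay nearest the carrier's black knob, the next one into the next bay, and so on, one plug standing upright in each bay. Set each down gently: do not drop any or knock any over.

Things in the scene. Friction and masses are not known exactly. Their poses are not given: they have to be found in the camera images.
- plug_tall_slim: tall, slim rock core plug: a loose upright cylinder of buff banded stone, diameter 25 mm, height 62 mm, about 76 g. Origin at the centre of its underside, z up along its axis; its yaw means nothing. At the start it stands on the floor of its own dish.
- plug_short_slim: short, slim rock core plug: a loose upright cylinder of buff banded stone, diameter 25 mm, height 45 mm, about 55 g. Origin at the centre of its underside, z up along its axis; its yaw means nothing. At the start it stands on the floor of its own dish.
- plug_tall_wide: tall, wide rock core plug: a loose upright cylinder of buff banded stone, diameter 38 mm, height 62 mm, about 176 g. Origin at the centre of its underside, z up along its axis; its yaw means nothing. At the start it stands on the floor of its own dish.
- plug_short_wide: short, wide rock core plug: a loose upright cylinder of buff banded stone, diameter 38 mm, height 45 mm, about 128 g. Origin at the centre of its underside, z up along its axis; its yaw means nothing. At the start it stands on the floor of its own dish.
- dish_tall_slim: the dish in which the tall, slim plug stands at the start: round, aluminium, 57 mm across, 12 mm high, floor 2 mm thick; does not move. Origin at the centre of its underside; x along the row, away from the tray's handle, y across it. The four dishes stand 60 mm apart in one straight row, in any order, on the 3 mm thick floor of a dark steel tray (250 x 76 mm, rim 10 mm high).
- dish_short_slim: the dish in which the short, slim plug stands at the start: round, aluminium, 57 mm across, 12 mm high, floor 2 mm thick; does not move. Origin at the centre of its underside; x along the row, away from the tray's handle, y across it. The tray's wire handle, a loop 35 mm long, is at the -x end of the row of dishes only (the end towards the robot).
- dish_tall_wide: the dish in which the tall, wide plug stands at the start: round, aluminium, 57 mm across, 12 mm high, floor 2 mm thick; does not move. Origin at the centre of its underside; x along the row, away from the tray's handle, y across it. Like the other three.
- dish_short_wide: the dish in which the short, wide plug stands at the start: round, aluminium, 57 mm across, 12 mm high, floor 2 mm thick; does not move. Origin at the centre of its underside; x along the row, away from the tray's handle, y across it. Like the other three.
- carrier: aluminium sample carrier, fixed, 296 x 60 mm, four open bays in a row along its x. Origin at the centre of its underside. Bay centres at x = -81, -27, 27, 81 mm, y = 0; each bay 50 mm (x) by 52 mm (y), its floor 6 mm above the origin, ribs and side walls up to 18 mm. An end block, top at 18 mm, at either end. It lies to the robot's left or right, the tray on the other side.
- knob: the carrier's black knob, 26 mm across, 30 mm high, fixed upright on one end block, 129 mm from the carrier's origin along its x or -x: which end differs from start to start (the other has only a brass pin 7 mm high). Origin at the centre of its underside. Not to be handled.
Not all that is in view belongs to the job. What is shaped like the dish_short_slim but green, turquoise or yellow is not meant.

How it is judged:
By the outcome, as a careful person would: the job done as asked, in the order asked, and still so for the second after the job is handed in, with the robot touching nothing.
It also fails if it takes over 112 s, if anything falls off the work surface, if the arm or the gripper's body presses on something with over 40 N, if the wrist force passes 120 N, or if a joint passes its speed limit or range.

### The arm

A 7-joint arm with a two-finger parallel gripper is mounted at the origin on the work surface. World frame = base frame: x ahead of the robot, y to its left, z up, the work surface at z = 0. Lengths are in m, angles in rad, forces in N, time in s.
With the tool pointing down it reaches from about 0.4 to 0.85 m from the base axis. Payload 4.5 kg.
Tool frame: the origin (TCP) lies between the finger pads; the fingertips stand 19 mm ahead of it and the grasp point (between the pads) is the TCP; z points along the fingers, y is the direction in which the jaws open and shut (so a half turn about z gives the same grasp; the last joint's range is limited). The gripper opens to 88 mm and grips with 3 to 60 N. Pads are 18 mm wide; open, the fingers measure 123 mm over their backs; the gripper's body (75 mm by 187 mm) begins 45 mm behind the grasp point.
Start: joints at [1.377, 0.689, -0.195, 1.565, 0.157, 0.902, -0.215], TCP at [0.141, -0.609, 0.258] pointing down, gripper open.
Joint ranges: [-3.01, 3.01], [-0.46, 2.08], [-1.47, 1.51], [0.13, 2.56], [-1, 4.14], [0.04, 2.09], [-2.66, 2.66]. Speed limits (rad/s): [2.57, 2.57, 3.14, 3.14, 3.14, 3.14, 3.14].

### API

Orientations are given as a unit quaternion [x, y, z, w].
In Python, from plant import status, snapshot, finish_job, cut_out, tip_of gives the robot as it stands. The module is installed in compiled form; this text tells all that it offers.
- The arm moves only by the tool carry_out, never from a script. Its arguments are lists of equal length, an entry for each row: "linear": the shift along the world's x, y, z in m, a list of three; "roll": the turn about the world's z in rad. A call has 1 to 8 rows; each row is the pose to reach, as a shift and turn from the pose measured when the call began; what a row does not reach only later rows make up. A row lasts 1/12 s, in which the tool goes at most 41.7 mm and 7.16 degrees, less where a joint would pass 70% of its speed; a pose out of reach is approached as far as the arm can. A call with a gripper value outside its range is refused whole. "gripper" is the opening, from 0 (shut) to 1 (fully open), set as the call begins (left out, the last holds). The fingers move at their own pace and stop on an object; "grip_force" is the grip in N (left out, the last holds). Time passes only in rows, so rows that repeat a pose let the fingers close. It gives the time, the measured TCP pose, the force and the opening at its end, in the units of the state.
- status.get_state(): the state, without advancing time (a new reading comes with each control period).
- snapshot(name): name is "scene" or "top" or "wrist"; returns a dict with "img" (400x640x3 uint8, red, green, blue), "range_z" (400x640 float32, m along the optical axis (not along the pixel's ray), 0 where there is no reading), "fx", "fy", "cx", "cy" (pixels), "k1" (the pictures are not rectified: a ray, as slopes to the right and down, at radius r is drawn at 1 + k1 r^2 times it, then the intrinsics apply), "world_from_camera" (4x4, takes a point from camera to world coordinates). Camera axes: x right, y down, z forward; pixel columns grow to the right and rows downward; lengths in m; the calibration is good to about 2 mm. A picture is of the moment at which its call begins.
- finish_job(): hands the job in, once; it reports no verdict.
Trained networks look in a picture, given as the dict that the camera call returned (one of the last four; its "shot" number tells which), for a name from the list of things; names that differ only in an ending like _2 or _b are one class to them, and where a whole thing is asked for, a point or a joint stands for the part that bears it (a point fixed in the world has none). Each returns a list of dicts, best first, with "confidence" (0 to 1); they miss things now and then, are a little off and sometimes report something else, mostly with a low value. They report only what shows in the picture. A call takes as long as a camera call. They do not tell look-alikes from the thing itself.
- cut_out(picture, query): "region" (400x640 bool, what is visible of it) and "pixel" ([column, row] in pixels, amid what is visible of it).
- tip_of(picture, query): "pixel" ([column, row] in pixels: a listed point, or the origin of a listed thing).
The state is a dict: "clock": time; "q": joint angles; "qd": joint speeds; "joint_torque": joint torques, N m; "tool_pos": TCP position; "eef_rot": TCP orientation; "contact_force": force on the tool from outside, world axes, zero at the start; "moment": the same for the moment, N m; "opening": opening from 0.0 (shut) to 1.0 (fully open).
Only numpy, scipy, OpenCV 4.12 (cv2) and the standard library are available. Lean on these libraries where they do the work, as an engineer would, in place of code of your own. Each camera call takes 0.05 s, during which the arm holds its last target.

## Working session

There is one attempt and no reset: what is moved stays moved. The work goes in short steps, Python scripts to look and compute and a tool call to move; the robot and the scene stay as the last step left them, time stands still between calls to the robot, and variables do not carry over. Pictures are saved under pics/ and viewed, and the job is handed in when it is done.

Besides the shell and the picture viewer there is one more tool, called as name(argument=value, ...), one argument or row to a line, values as JSON. carry_out: Moves the arm, as the interface text tells. Its arguments: {"type":"object","properties":{"linear":{"type":"array"},"roll":{"type":"array"},"gripper":{"type":"number"},"grip_force":{"type":"number"}},"required":["linear","roll"]}

```bash
mkdir -p pics; ls; cat > h.py <<'E'
import numpy as np, cv2
from plant import status, snapshot, finish_job, cut_out, tip_of
def save(p,name):
    cv2.imwrite('pics/'+name,cv2.cvtColor(p['img'],cv2.COLOR_RGB2BGR))
def ray(p,u,v):
    xd=np.array([(u-p['cx'])/p['fx'],(v-p['cy'])/p['fy']]); x=xd.copy()
    for _ in range(20): x=xd/(1+p['k1']*(x@x))
    return np.array([x[0],x[1],1.0])
def at_depth(p,u,v):
    z=p['range_z'][int(round(v)),int(round(u))]
    T=p['world_from_camera']; return (T@np.append(ray(p,u,v)*z,1))[:3]
def at_z(p,u,v,z):
    T=p['world_from_camera']; d=T[:3,:3]@ray(p,u,v); o=T[:3,3]
    return o+d*(z-o[2])/d[2]
def cloud(p):
    vv,uu=np.mgrid[0:400,0:640]
    pts=np.stack([uu.ravel(),vv.ravel()],1).astype(np.float64)
    xd=np.stack([(pts[:,0]-p['cx'])/p['fx'],(pts[:,1]-p['cy'])/p['fy']],1); x=xd.copy()
    for _ in range(20): x=xd/(1+p['k1']*(x**2).sum(1,keepdims=True))
    z=p['range_z'].ravel().astype(float)
    P=np.stack([x[:,0]*z,x[:,1]*z,z],1); T=p['world_from_camera']
    W=P@T[:3,:3].T+T[:3,3]; W[z<=0]=np.nan
    return W.reshape(400,640,3)
E
python3 - <<'E'
from h import *
s=status.get_state(); print({k:np.round(v,3).tolist() for k,v in s.items()})
for n in ('top','scene'):
    p=snapshot(n); save(p,n+'0.png'); print(n,p['world_from_camera'].round(3).tolist(),p['fx'],p['k1'])
E
```

```text
pics
{'clock': 0.0, 'q': [1.377, 0.69, -0.195, 1.566, 0.157, 0.903, -0.215], 'qd': [0.001, 0.0, -0.0, 0.0, 0.001, -0.002, -0.001], 'joint_torque': [0.0, -52.757, -1.268, -15.343, -0.053, 0.006, 0.0], 'tool_pos': [0.141, -0.608, 0.257], 'eef_rot': [0.994, 0.114, -0.0, -0.001], 'contact_force': [-0.029, -0.37, -0.214], 'moment': [-0.012, 0.044, -0.012], 'opening': 1.0}
top [[0.026, -0.988, 0.15, 0.345], [-1.0, -0.024, 0.011, 0.027], [-0.007, -0.15, -0.989, 1.25], [0.0, 0.0, 0.0, 1.0]] 500.57238295260396 0.005538291790688921
scene [[-0.093, 0.831, -0.548, 0.979], [0.996, 0.083, -0.044, 0.056], [0.009, -0.55, -0.835, 0.695], [0.0, 0.0, 0.0, 1.0]] 418.8588954517906 0.017682442657645212
```

View pics/top0.png

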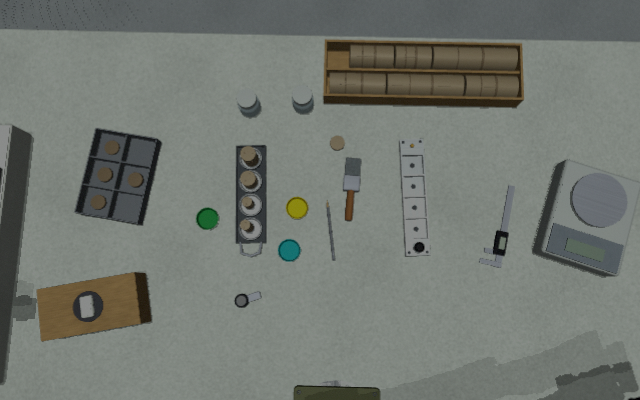

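View pics/scene0.png

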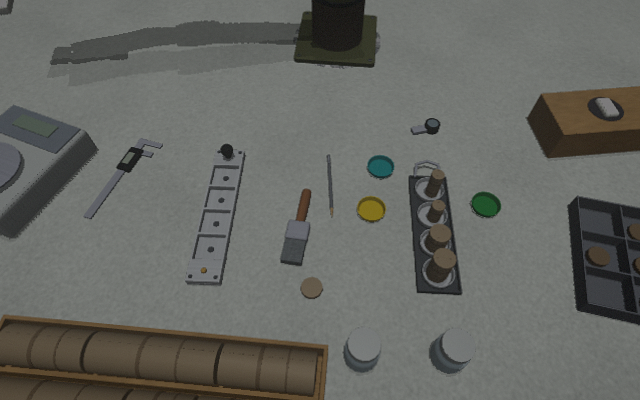

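The top view shows the tray at about (251,195) with its handle at (251,250). The carrier is at about (414,195) with the black knob at (419,247). Both of those ends face the robot. Next I'll measure.

```bash
python3 - <<'E'
from h import *
for n in ('top','scene'):
    p=snapshot(n); W=cloud(p); print(n)
    for q in ['plug_tall_slim','plug_short_slim','plug_tall_wide','plug_short_wide','carrier','knob','dish_tall_slim']:
        for d in cut_out(p,q)[:3]:
            r=d['region']; w=W[r]; w=w[~np.isnan(w[:,0])]
            zt=np.percentile(w[:,2],97); top=w[w[:,2]>zt-0.006]
            print(q,round(d['confidence'],2),np.round(d['pixel']),'ztop %.3f'%zt,'ctr',top[:,:2].mean(0).round(4),'midrange',((top.max(0)+top.min(0))/2)[:2].round(4),'ext',np.ptp(top[:,:2],axis=0).round(3),len(top))
    for q in ['carrier','knob','plug_tall_slim','plug_short_slim','plug_tall_wide','plug_short_wide','dish_tall_slim','dish_short_slim','dish_tall_wide','dish_short_wide']:
        for d in tip_of(p,q)[:4]:
            u,v=d['pixel']; print(' tip',q,round(d['confidence'],2),np.round(d['pixel'],1), at_z(p,u,v,{'c':0,'k':.018,'p':.005,'d':.003}[q[0]])[:2].round(4))
E
```

```text
top
plug_tall_slim 0.63 [249. 223.] ztop 0.072 ctr [0.4796 0.2269] midrange [0.4803 0.2271] ext [0.022 0.022] 53
plug_tall_slim 0.5 [259. 154.] ztop 0.020 ctr [0.6646 0.2163] midrange [0.6614 0.2311] ext [0.038 0.053] 15
plug_short_slim 0.64 [249. 205.] ztop 0.053 ctr [0.5381 0.2289] midrange [0.5378 0.2291] ext [0.02 0.02] 63
plug_tall_wide 0.65 [249. 157.] ztop 0.071 ctr [0.6541 0.2294] midrange [0.6552 0.2297] ext [0.036 0.035] 143
plug_short_wide 0.73 [251. 180.] ztop 0.054 ctr [0.5951 0.2284] midrange [0.5959 0.228 ] ext [0.033 0.032] 123
carrier 0.77 [413. 194.] ztop 0.022 ctr [ 0.5704 -0.1819] midrange [ 0.568  -0.1839] ext [0.295 0.075] 873
carrier 0.67 [255. 205.] ztop 0.015 ctr [0.5418 0.2201] midrange [0.5374 0.2248] ext [0.054 0.051] 42
knob 0.54 [419. 248.] ztop 0.051 ctr [ 0.4392 -0.1902] midrange [ 0.439  -0.1902] ext [0.019 0.022] 58
dish_tall_slim 0.71 [252. 229.] ztop 0.017 ctr [0.4777 0.2185] midrange [0.477  0.2226] ext [0.053 0.054] 50
 tip carrier 0.87 [412. 197.] [ 0.5687 -0.18  ]
 tip knob 0.63 [417.5 245.9] [ 0.4438 -0.1904]
 tip plug_tall_slim 0.45 [248.4 22
[... 1569 characters left out ...]
 carrier 0.86 [218.2 217. ] [ 0.5759 -0.1845]
 tip knob 0.5 [227.5 156.4] [ 0.4396 -0.1935]
 tip plug_tall_slim 0.75 [429.8 190. ] [0.4743 0.2258]
 tip plug_tall_slim 0.34 [432.  215.4] [0.5345 0.2275]
 tip plug_short_slim 0.68 [434.4 215.6] [0.5345 0.2321]
 tip plug_tall_wide 0.66 [436.1 275.7] [0.6604 0.2289]
 tip plug_short_wide 0.91 [431.1 245. ] [0.5997 0.2229]
 tip dish_tall_slim 0.89 [426.  191.3] [0.4768 0.2186]
 tip dish_short_slim 0.94 [377.8 168.8] [0.4289 0.1203]
 tip dish_short_slim 0.93 [488.1 205.9] [0.5001 0.3391]
 tip dish_short_slim 0.76 [430.2 216.6] [0.5364 0.2244]
 tip dish_tall_wide 0.75 [437. 272.] [0.6522 0.2314]
 tip dish_short_wide 0.44 [436.7 245.1] [0.5978 0.2337]
```

```bash
python3 - <<'E'
from h import *
for n in ('top','scene'):
    p=snapshot(n); W=cloud(p)
    r=cut_out(p,'carrier')[0]['region']; r=cv2.dilate(r.astype(np.uint8),np.ones((5,5)))>0
    m=r&(W[...,2]>0.013)&(W[...,2]<0.024)
    w=W[m]; rect=cv2.minAreaRect((w[:,:2]*1000).astype(np.float32)); print(n,rect)
    # colour-based: bright region boundary projected to z=.018
    g=p['img'].max(2); 
    c=cv2.findContours(r.astype(np.uint8),0,1)[0]
    big=cv2.resize(p['img'][125:270,380:450] if n=='top' else p['img'][135:295,170:260],None,fx=4,fy=4,interpolation=cv2.INTER_CUBIC)
    cv2.imwrite(f'pics/car_{n}.png',big[...,::-1][:600,:800])
    b=r
    w=np.array([at_z(p,u,v,.018)[:2] for v,u in np.argwhere((g>150)&b)])
    print(cv2.minAreaRect((w*1000).astype(np.float32)))
print(status.get_state()['clock'])
E
```

```text
top ((568.9584350585938, -183.5500946044922), (296.898193359375, 61.5864143371582), 3.098095178604126)Traceback (most recent call last):
  File "<stdin>", line 14, in <module>
cv2.error: OpenCV(4.12.0) /io/opencv/modules/imgproc/src/convhull.cpp:143: error: (-215:Assertion failed) total >= 0 && (depth == CV_32F || depth == CV_32S) in function 'convexHull'
```

```bash
python3 - <<'E'
import cv2,numpy as np
a=cv2.imread('pics/car_top.png');b=cv2.imread('pics/car_scene.png')
h=max(a.shape[0],b.shape[0]);o=np.zeros((h,a.shape[1]+b.shape[1],3),np.uint8)
o[:a.shape[0],:a.shape[1]]=a;o[:b.shape[0],a.shape[1]:]=b
cv2.imwrite('pics/car_both.png',o[:600])
E
```

```text
[ WARN:0@0.024] global loadsave.cpp:275 findDecoder imread_('pics/car_scene.png'): can't open/read file: check file path/integrity
Traceback (most recent call last):
AttributeError: 'NoneType' object has no attribute 'shape'
```

```bash
python3 - <<'E'
from h import *
for n in ('top','scene'):
    p=snapshot(n); W=cloud(p)
    r=cut_out(p,'carrier')[0]['region']; r=cv2.dilate(r.astype(np.uint8),np.ones((5,5)))>0
    m=r&(W[...,2]>0.013)&(W[...,2]<0.024)
    w=W[m]; rect=cv2.minAreaRect((w[:,:2]*1000).astype(np.float32)); print(n,rect)
    c=np.array(rect[0])/1000; a=np.deg2rad(rect[2] if rect[2]<45 else rect[2]-90)
    print('yaw',a,[ (c+x*np.array([np.cos(a),np.sin(a)])).round(4).tolist() for x in (-.129,-.081,-.027,.027,.081)])
E
```

```text
top ((568.7894287109375, -183.6620635986328), (296.47314453125, 61.45758819580078), 3.2399020195007324)
yaw 0.05654695768230131 [[0.44, -0.191], [0.4879, -0.1882], [0.5418, -0.1852], [0.5957, -0.1821], [0.6497, -0.1791]]
scene ((567.513671875, -185.35394287109375), (297.4510192871094, 61.10344696044922), 3.2259137630462646)
yaw 0.0563028165505575 [[0.4387, -0.1926], [0.4866, -0.1899], [0.5406, -0.1869], [0.5945, -0.1838], [0.6484, -0.1808]]
```

The measurements agree with the sizes given: carrier 296.5 x 61.5 mm, yaw 0.056, and the knob where the model predicts. From the handle, the order is tall slim, short slim, short wide, tall wide. These go to bays 1 to 4, counted from the knob. Starting to move.

carry_out(
  linear=[
    [0.03,0.025,0],
    [0.06,0.05,0],
    [0.09,0.075,0],
    [0.12,0.1,0],
    [0.15,0.125,0],
    [0.18,0.15,0],
    [0.21,0.18,0],
    [0.24,0.21,0],
  ],
  roll=[-0.03,-0.06,-0.09,-0.12,-0.15,-0.18,-0.2,-0.229],
  gripper=0.8,
  grip_force=20,
)

```text
clock: 2.87
tool_pos: [0.3814, -0.3987, 0.2579]
eef_rot: [1.0, -0.001, 0.0, 0.0]
contact_force: [0.7, -0.2, -0.3]
opening: 0.803
```

carry_out(
  linear=[
    [0.02,0.035,0],
    [0.04,0.07,0],
    [0.06,0.105,0],
    [0.08,0.14,0],
    [0.09,0.18,0],
    [0.099,0.22,0],
    [0.099,0.26,0],
    [0.099,0.3,0],
  ],
  roll=[0,0,0,0,0,0,0,0],
)

```text
clock: 3.53
tool_pos: [0.4809, -0.0966, 0.258]
eef_rot: [1.0, -0.001, 0.001, 0.0]
contact_force: [-0.6, 1.1, -0.4]
opening: 0.802
```

carry_out(
  linear=[
    [0,0.04,0],
    [0,0.08,0],
    [0,0.12,0],
    [0,0.16,0],
    [0,0.2,0],
    [0,0.24,-0.01],
    [0,0.28,-0.02],
    [0,0.315,-0.03],
  ],
  roll=[0,0,0,0,0,0,0,0],
)

```text
clock: 4.2
tool_pos: [0.4806, 0.2217, 0.228]
eef_rot: [1.0, -0.0, 0.001, -0.001]
contact_force: [-0.3, 0.4, 0.9]
opening: 0.801
```

```bash
python3 - <<'E'
from h import *
p=snapshot('wrist'); save(p,'w1.png'); print(p['world_from_camera'].round(3).tolist()); W=cloud(p)
for q in ['plug_tall_slim','plug_short_slim','plug_tall_wide','plug_short_wide']:
    for d in cut_out(p,q)[:2]:
        w=W[d['region']]; w=w[~np.isnan(w[:,0])]
        zt=np.percentile(w[:,2],90); top=w[abs(w[:,2]-zt)<0.006]
        print(q,round(d['confidence'],2),np.round(d['pixel']),'ztop %.3f'%zt,'midrange',((top.max(0)+top.min(0))/2)[:2].round(4),'ext',np.ptp(top[:,:2],axis=0).round(3),len(top))
print(status.get_state()['tool_pos'])
E
```

```text
[[-0.001, -0.959, -0.285, 0.554], [-1.0, 0.0, 0.001, 0.222], [-0.001, 0.285, -0.959, 0.354], [0.0, 0.0, 0.0, 1.0]]
plug_tall_slim 0.72 [310. 180.] ztop 0.067 midrange [0.4799 0.2276] ext [0.025 0.024] 686
plug_short_slim 0.61 [310. 112.] ztop 0.050 midrange [0.5378 0.2293] ext [0.024 0.024] 705
plug_short_slim 0.59 [308.   5.] ztop 0.014 midrange [0.63   0.2308] ext [0.005 0.027] 76
plug_short_wide 0.57 [310.  37.] ztop 0.050 midrange [0.5962 0.2297] ext [0.037 0.037] 1891
[0.48088406 0.21761903 0.22801262]
```

View pics/w1.png

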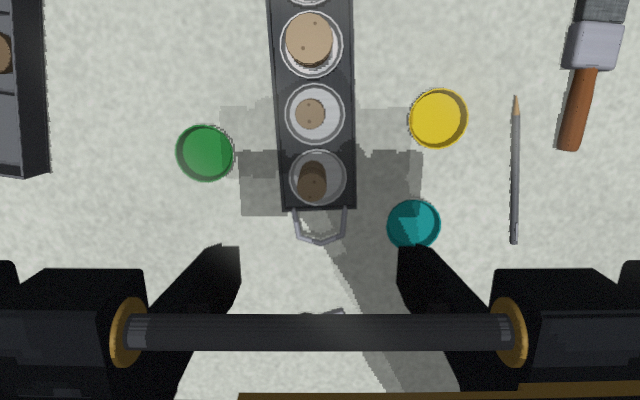

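carry_out(
  linear=[
    [-0.001,0.01,-0.02],
    [-0.001,0.01,-0.05],
    [-0.001,0.01,-0.08],
    [-0.001,0.01,-0.11],
    [-0.001,0.01,-0.14],
    [-0.001,0.01,-0.16],
    [-0.001,0.01,-0.175],
    [-0.001,0.01,-0.183],
  ],
  roll=[0,0,0,0,0,0,0,0],
)

```text
clock: 5.12
tool_pos: [0.48, 0.225, 0.0437]
eef_rot: [1.0, -0.003, -0.0, 0.002]
contact_force: [0.0, -0.2, 0.5]
opening: 0.797
```

carry_out(
  linear=[
    [0,0,0],
    [0,0,0],
    [0,0,0],
    [0,0,0],
    [0,0,0],
    [0,0,0],
    [0,0,0],
    [0,0,0],
  ],
  roll=[0,0,0,0,0,0,0,0],
  gripper=0.2,
)

```text
clock: 5.78
tool_pos: [0.4803, 0.2254, 0.0442]
eef_rot: [1.0, -0.003, 0.0, 0.001]
contact_force: [-0.2, 0.9, 3.5]
opening: 0.275
```

carry_out(
  linear=[
    [0,0,0],
    [0,0,0],
    [0,0,0],
    [0,0,0.005],
    [0,0,0.015],
    [0,0,0.03],
    [0,0,0.05],
    [0,0,0.07],
  ],
  roll=[0,0,0,0,0,0,0,0],
  gripper=0,
)

```text
clock: 6.45
tool_pos: [0.4799, 0.2251, 0.1153]
eef_rot: [1.0, -0.003, 0.0, 0.002]
contact_force: [0.8, 0.5, -1.1]
opening: 0.278
```

carry_out(
  linear=[
    [0,-0.01,0.01],
    [0,-0.03,0.02],
    [0,-0.055,0.03],
    [0,-0.085,0.035],
    [0,-0.115,0.035],
    [0,-0.145,0.035],
    [0,-0.175,0.035],
    [0,-0.205,0.035],
  ],
  roll=[0,0.01,0.02,0.03,0.04,0.05,0.056,0.056],
)

```text
clock: 7.12
tool_pos: [0.4792, 0.0177, 0.1507]
eef_rot: [1.0, 0.025, -0.0, 0.002]
contact_force: [0.7, 0.2, -0.2]
opening: 0.277
```

carry_out(
  linear=[
    [0.002,-0.03,0],
    [0.004,-0.06,0],
    [0.006,-0.09,0],
    [0.007,-0.12,0],
    [0.007,-0.15,0],
    [0.007,-0.175,0],
    [0.007,-0.195,0],
    [0.007,-0.205,0],
  ],
  roll=[0,0,0,0,0,0,0,0],
)

```text
clock: 7.78
tool_pos: [0.4847, -0.1917, 0.151]
eef_rot: [1.0, 0.022, -0.001, 0.003]
contact_force: [-0.1, -0.1, 0.0]
opening: 0.274
```

carry_out(
  linear=[
    [0.002,0.003,0],
    [0.002,0.003,-0.015],
    [0.002,0.003,-0.035],
    [0.002,0.003,-0.055],
    [0.002,0.003,-0.07],
    [0.002,0.003,-0.075],
    [0.002,0.003,-0.075],
    [0.002,0.003,-0.075],
  ],
  roll=[0.01,0.01,0.01,0.01,0.01,0.01,0.01,0.01],
)

```text
clock: 8.45
tool_pos: [0.4869, -0.1878, 0.0763]
eef_rot: [1.0, 0.028, -0.0, 0.003]
contact_force: [0.2, 0.3, -0.6]
opening: 0.274
```

```bash
python3 - <<'E'
from h import *
print(status.get_state()['tool_pos'],status.get_state()['eef_rot'])
p=snapshot('scene'); save(p,'s2.png'); W=cloud(p)
for d in cut_out(p,'plug_tall_slim')[:2]:
    w=W[d['region']]; w=w[~np.isnan(w[:,0])]; print(d['confidence'],d['pixel'],w[:,2].min(),w.mean(0),w.max(0),w.min(0))
im=cv2.resize(p['img'][90:290,120:320],None,fx=3,fy=3); cv2.imwrite('pics/s2c.png',im[...,::-1])
E
```

```text
[ 0.48694803 -0.18775951  0.07634171] [ 9.99601255e-01  2.80750956e-02 -4.48524835e-04  2.98634865e-03]
0.75 [219.4, 158.7] 0.03945815620595561 [ 0.49621073 -0.18577473  0.07564735] [ 0.52004661 -0.16615892  0.13523494] [ 0.48573691 -0.20161987  0.03945816]
0.45 [215.6, 228.2] -0.002087788872289109 [ 0.59600533 -0.18234792  0.01154183] [ 0.71705549 -0.14687355  0.06366036] [ 0.42202572 -0.21778748 -0.00208779]
```

View pics/s2c.png

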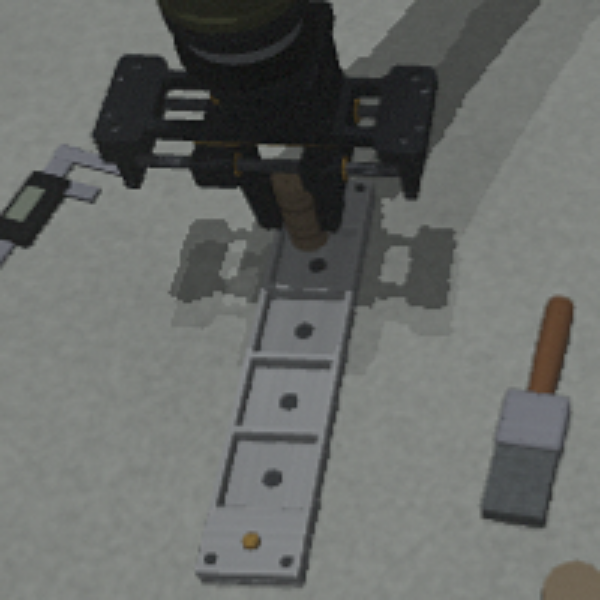

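Plug 1 hangs over bay 1 at about crop (310,240), centred between the walls. Lowering gently.

carry_out(
  linear=[
    [0,-0.001,-0.008],
    [0,-0.001,-0.015],
    [0,-0.001,-0.02],
    [0,-0.001,-0.024],
    [0,-0.001,-0.027],
    [0,-0.001,-0.029],
    [0,-0.001,-0.03],
    [0,-0.001,-0.03],
  ],
  roll=[0,0,0,0,0,0,0,0],
)

```text
clock: 9.22
tool_pos: [0.4872, -0.1894, 0.0467]
eef_rot: [1.0, 0.028, 0.0, 0.003]
contact_force: [-0.3, -0.5, -0.6]
opening: 0.275
```

carry_out(
  linear=[
    [0,0,-0.0005],
    [0,0,-0.001],
    [0,0,-0.0015],
    [0,0,-0.0015],
    [0,0,-0.0015],
  ],
  roll=[0,0,0,0,0],
)

```text
clock: 9.63
tool_pos: [0.4873, -0.1894, 0.0452]
eef_rot: [1.0, 0.028, 0.0, 0.003]
contact_force: [0.1, 0.3, -0.8]
opening: 0.279
```

carry_out(
  linear=[
    [0,0,-0.0005],
    [0,0,-0.001],
    [0,0,-0.001],
  ],
  roll=[0,0,0],
)

```text
clock: 9.88
tool_pos: [0.4873, -0.1895, 0.0451]
eef_rot: [1.0, 0.028, 0.0, 0.004]
contact_force: [-2.3, 0.9, 7.4]
opening: 0.276
```

Contact shows: 7 N upward at z 0.0451, as predicted. Opening slowly.

carry_out(
  linear=[
    [0,0,0],
    [0,0,0],
    [0,0,0],
  ],
  roll=[0,0,0],
  gripper=0.33,
)

```text
clock: 10.13
tool_pos: [0.4874, -0.1895, 0.0451]
eef_rot: [1.0, 0.028, 0.001, 0.004]
contact_force: [-0.1, 0.0, -0.5]
opening: 0.331
```

carry_out(
  linear=[
    [0,0,0],
    [0,0,0],
    [0,0,0],
    [0,0,0],
    [0,0,0.01],
    [0,0,0.03],
    [0,0,0.06],
    [0,0,0.09],
  ],
  roll=[0,0,0,0,0,0,0,0],
  gripper=0.6,
)

```text
clock: 10.8
tool_pos: [0.4867, -0.1893, 0.1362]
eef_rot: [1.0, 0.028, -0.0, 0.003]
contact_force: [0.8, -0.4, -0.6]
opening: 0.603
```

carry_out(
  linear=[
    [0.003,0.03,0.01],
    [0.01,0.068,0.01],
    [0.015,0.106,0.01],
    [0.02,0.144,0.01],
    [0.025,0.182,0.01],
    [0.03,0.22,0.01],
    [0.035,0.255,0.01],
    [0.04,0.29,0.01],
  ],
  roll=[-0.01,-0.02,-0.03,-0.04,-0.05,-0.056,-0.056,-0.056],
)

```text
clock: 11.47
tool_pos: [0.5265, 0.1028, 0.147]
eef_rot: [1.0, 0.0, -0.0, 0.003]
contact_force: [0.4, -1.2, 0.4]
opening: 0.601
```

carry_out(
  linear=[
    [0.003,0.03,0],
    [0.006,0.06,0],
    [0.009,0.09,0],
    [0.012,0.11,0],
    [0.012,0.125,0],
    [0.012,0.129,0],
    [0.012,0.129,0],
    [0.012,0.129,0],
  ],
  roll=[0,0,0,0,0,0,0,0],
)

```text
clock: 12.13
tool_pos: [0.5384, 0.2299, 0.1471]
eef_rot: [1.0, -0.001, -0.001, 0.004]
contact_force: [0.8, -1.0, 0.0]
opening: 0.602
```

```bash
cat > m.py <<'E'
import sys
from h import *
cam,name,qs=sys.argv[1],sys.argv[2],sys.argv[3:]
s=status.get_state(); print('tool',s['tool_pos'].round(4) if hasattr(s['tool_pos'],'round') else s['tool_pos'],s['clock'])
p=snapshot(cam); save(p,name); W=cloud(p)
for q in qs:
    for d in cut_out(p,q)[:2]:
        w=W[d['region']]; w=w[~np.isnan(w[:,0])]
        zt=np.percentile(w[:,2],90); top=w[abs(w[:,2]-zt)<0.006]
        print(q,round(d['confidence'],2),np.round(d['pixel']),'ztop %.3f'%zt,'midrange',((top.max(0)+top.min(0))/2)[:2].round(4),'ext',np.ptp(top[:,:2],axis=0).round(3),len(top))
E
python3 m.py wrist w3.png plug_short_slim plug_short_wide plug_tall_wide; python3 m.py top t3.png plug_tall_slim
```

```text
tool [0.5384 0.2299 0.1471] 12.1333
plug_short_slim 0.88 [319. 199.] ztop 0.049 midrange [0.5387 0.2294] ext [0.024 0.024] 1089
plug_short_wide 0.96 [318. 118.] ztop 0.050 midrange [0.5965 0.2296] ext [0.037 0.038] 2970
plug_tall_wide 0.93 [317.  20.] ztop 0.067 midrange [0.6472 0.2294] ext [0.024 0.037] 2871
tool [0.5387 0.2299 0.1471] 12.3333
plug_tall_slim 0.58 [421. 230.] ztop 0.070 midrange [ 0.4882 -0.1882] ext [0.022 0.024] 84
```

View pics/t3.png

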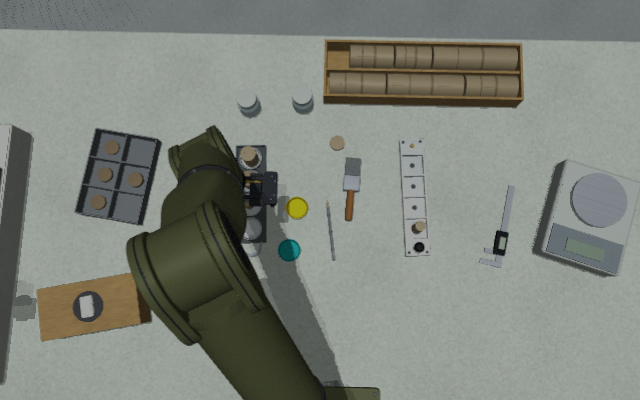

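View pics/w3.png

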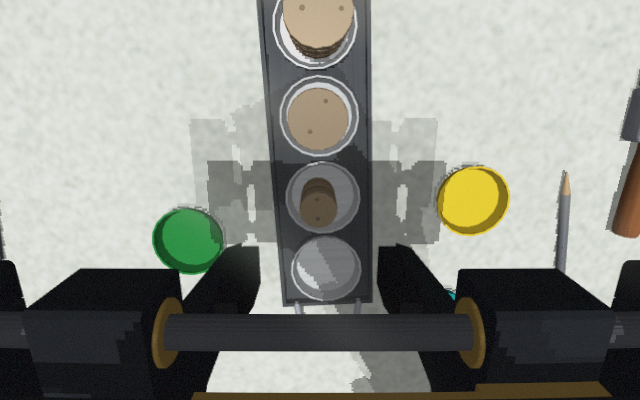

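The top view shows plug 1 upright in bay 1 at about (421,228). The wrist view shows the short slim plug at (319,199), aligned with the tool. Descending.

carry_out(
  linear=[
    [0,0,-0.015],
    [0,0,-0.035],
    [0,0,-0.055],
    [0,0,-0.075],
    [0,0,-0.09],
    [0,0,-0.1],
    [0,0,-0.105],
    [0,0,-0.106],
  ],
  roll=[0,0,0,0,0,0,0,0],
)

```text
clock: 13.1
tool_pos: [0.5384, 0.2303, 0.0404]
eef_rot: [1.0, -0.001, -0.001, 0.004]
contact_force: [0.6, 0.8, -0.2]
opening: 0.6
```

carry_out(
  linear=[
    [0,0,0],
    [0,0,0],
    [0,0,0],
    [0,0,0],
    [0,0,0],
    [0,0,0],
    [0,0,0],
    [0,0,0],
  ],
  roll=[0,0,0,0,0,0,0,0],
  gripper=0,
)

```text
clock: 13.77
tool_pos: [0.5388, 0.2304, 0.041]
eef_rot: [1.0, -0.001, -0.0, 0.004]
contact_force: [-0.6, -1.5, 5.8]
opening: 0.276
```

carry_out(
  linear=[
    [0,0,0.003],
    [0,0,0.012],
    [0,0,0.03],
    [0,0,0.05],
    [0,0,0.075],
    [0,-0.01,0.095],
    [0,-0.03,0.105],
    [0,-0.055,0.11],
  ],
  roll=[0,0,0,0,0,0.01,0.02,0.03],
)

```text
clock: 14.43
tool_pos: [0.5395, 0.1775, 0.1533]
eef_rot: [1.0, 0.016, 0.001, 0.002]
contact_force: [0.8, 0.0, -1.4]
opening: 0.278
```

carry_out(
  linear=[
    [0,-0.03,0],
    [0,-0.06,0],
    [0,-0.09,0],
    [0,-0.12,0],
    [0,-0.15,0],
    [0,-0.18,0],
    [0,-0.21,0],
    [0,-0.24,0],
  ],
  roll=[0.01,0.02,0.026,0.026,0.026,0.026,0.026,0.026],
)

```text
clock: 15.1
tool_pos: [0.5392, -0.064, 0.1538]
eef_rot: [1.0, 0.029, 0.001, 0.002]
contact_force: [0.1, -1.0, -1.0]
opening: 0.278
```

carry_out(
  linear=[
    [0,-0.03,0],
    [0,-0.06,0],
    [0.001,-0.09,0],
    [0.002,-0.11,0],
    [0.002,-0.12,0],
    [0.002,-0.122,-0.015],
    [0.002,-0.122,-0.035],
    [0.002,-0.122,-0.055],
  ],
  roll=[0,0,0,0,0,0,0,0],
)

```text
clock: 15.77
tool_pos: [0.5417, -0.1854, 0.0989]
eef_rot: [1.0, 0.029, 0.002, 0.002]
contact_force: [0.4, 0.4, -1.5]
opening: 0.276
```

Now down to 0.044, then a gentle touch-down at about 0.042.

carry_out(
  linear=[
    [-0.001,0,-0.018],
    [-0.001,0,-0.033],
    [-0.001,0,-0.043],
    [-0.001,0,-0.049],
    [-0.001,0,-0.053],
    [-0.001,0,-0.054],
    [-0.001,0,-0.055],
    [-0.001,0,-0.055],
  ],
  roll=[0,0,0,0,0,0,0,0],
)

```text
clock: 16.43
tool_pos: [0.5411, -0.1855, 0.0445]
eef_rot: [1.0, 0.029, 0.003, 0.002]
contact_force: [0.2, 0.2, -0.1]
opening: 0.276
```

carry_out(
  linear=[
    [0,0,-0.0005],
    [0,0,-0.001],
    [0,0,-0.0015],
    [0,0,-0.002],
    [0,0,-0.002],
  ],
  roll=[0,0,0,0,0],
)

```text
clock: 16.85
tool_pos: [0.5411, -0.1855, 0.0425]
eef_rot: [1.0, 0.029, 0.003, 0.002]
contact_force: [-0.9, -0.7, -0.2]
opening: 0.28
```

carry_out(
  linear=[
    [0,0,-0.0005],
    [0,0,-0.001],
    [0,0,-0.001],
  ],
  roll=[0,0,0],
)

```text
clock: 17.1
tool_pos: [0.5413, -0.1855, 0.042]
eef_rot: [1.0, 0.029, 0.003, 0.002]
contact_force: [0.2, 0.7, 3.7]
opening: 0.282
```

carry_out(
  linear=[
    [0,0,0],
    [0,0,0],
    [0,0,0],
  ],
  roll=[0,0,0],
  gripper=0.33,
)

```text
clock: 17.35
tool_pos: [0.5413, -0.1856, 0.0419]
eef_rot: [1.0, 0.029, 0.003, 0.002]
contact_force: [0.8, 0.5, -0.4]
opening: 0.33
```

carry_out(
  linear=[
    [0,0,0],
    [0,0,0],
    [0,0,0],
    [0,0,0],
    [0,0,0.01],
    [0,0,0.03],
    [0,0,0.06],
    [0,0,0.09],
  ],
  roll=[0,0,0,0,0,0,0,0],
  gripper=0.7,
)

```text
clock: 18.02
tool_pos: [0.5406, -0.1854, 0.133]
eef_rot: [1.0, 0.029, 0.002, 0.002]
contact_force: [0.8, -0.5, 0.8]
opening: 0.702
```

carry_out(
  linear=[
    [0.003,0.03,0.01],
    [0.01,0.068,0.015],
    [0.015,0.106,0.015],
    [0.02,0.144,0.015],
    [0.025,0.182,0.015],
    [0.03,0.22,0.015],
    [0.035,0.255,0.015],
    [0.04,0.29,0.015],
  ],
  roll=[-0.01,-0.02,-0.03,-0.04,-0.05,-0.058,-0.058,-0.058],
)

```text
clock: 18.68
tool_pos: [0.5805, 0.1068, 0.1488]
eef_rot: [1.0, 0.001, 0.002, 0.002]
contact_force: [0.4, -0.1, 0.7]
opening: 0.702
```

carry_out(
  linear=[
    [0.004,0.03,0],
    [0.008,0.06,0],
    [0.012,0.09,0],
    [0.015,0.11,0],
    [0.015,0.122,0],
    [0.015,0.125,0],
    [0.015,0.125,0],
    [0.015,0.125,0],
  ],
  roll=[0,0,0,0,0,0,0,0],
)

```text
clock: 19.35
tool_pos: [0.5955, 0.2295, 0.1489]
eef_rot: [1.0, -0.0, 0.002, 0.003]
contact_force: [0.0, -0.8, 0.7]
opening: 0.7
```

```bash
python3 m.py wrist w4.png plug_short_wide plug_tall_wide; python3 m.py top t4.png plug_tall_slim plug_short_slim
```

```text
tool [0.5955 0.2295 0.1489] 19.35
plug_short_wide 0.77 [316. 200.] ztop 0.050 midrange [0.5973 0.2296] ext [0.037 0.036] 2428
plug_tall_wide 0.7 [317. 119.] ztop 0.067 midrange [0.654  0.2291] ext [0.037 0.037] 3382
tool [0.5958 0.2295 0.1489] 19.5
plug_tall_slim 0.52 [419. 225.] ztop 0.069 midrange [ 0.4884 -0.1881] ext [0.022 0.024] 85
plug_short_slim 0.5 [418. 206.] ztop 0.053 midrange [ 0.5415 -0.1842] ext [0.023 0.023] 69
```

View pics/t4.png

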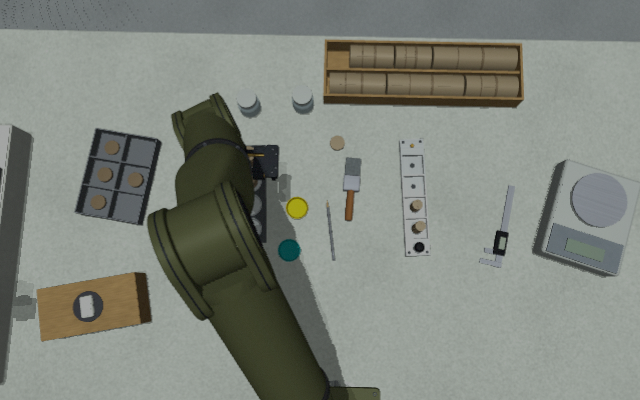

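Bays 1 and 2 hold their plugs upright, at (420,227) and (418,206). The short wide plug measures (0.597, 0.2296). Tool to plug: +1 mm in x, then down to 0.041.

carry_out(
  linear=[
    [0.001,0,-0.015],
    [0.001,0,-0.035],
    [0.001,0,-0.055],
    [0.001,0,-0.075],
    [0.001,0,-0.09],
    [0.001,0,-0.1],
    [0.001,0,-0.106],
    [0.001,0,-0.108],
  ],
  roll=[0,0,0,0,0,0,0,0],
)

```text
clock: 20.32
tool_pos: [0.5964, 0.2304, 0.0401]
eef_rot: [1.0, -0.0, 0.002, 0.002]
contact_force: [-0.3, 0.1, -0.6]
opening: 0.699
```

carry_out(
  linear=[
    [0,0,0],
    [0,0,0],
    [0,0,0],
    [0,0,0],
    [0,0,0],
    [0,0,0],
    [0,0,0],
    [0,0,0],
  ],
  roll=[0,0,0,0,0,0,0,0],
  gripper=0,
  grip_force=25,
)

```text
clock: 20.98
tool_pos: [0.597, 0.2304, 0.0409]
eef_rot: [1.0, -0.0, 0.002, 0.002]
contact_force: [-0.4, -0.5, 6.2]
opening: 0.42
```

carry_out(
  linear=[
    [0,0,0.003],
    [0,0,0.012],
    [0,0,0.03],
    [0,0,0.05],
    [0,0,0.075],
    [0,-0.01,0.095],
    [0,-0.03,0.105],
    [0,-0.055,0.11],
  ],
  roll=[0,0,0,0,0,0.01,0.02,0.03],
)

```text
clock: 21.65
tool_pos: [0.5976, 0.1779, 0.1534]
eef_rot: [1.0, 0.017, 0.004, 0.001]
contact_force: [0.9, -1.1, -1.4]
opening: 0.423
```

carry_out(
  linear=[
    [0,-0.03,0],
    [0,-0.06,0],
    [0,-0.09,0],
    [0,-0.12,0],
    [0,-0.15,0],
    [0,-0.18,0],
    [0,-0.21,0],
    [0,-0.24,0],
  ],
  roll=[0.01,0.02,0.026,0.026,0.026,0.026,0.026,0.026],
)

```text
clock: 22.32
tool_pos: [0.5972, -0.0635, 0.1539]
eef_rot: [1.0, 0.03, 0.004, 0.001]
contact_force: [0.5, -0.1, -0.8]
opening: 0.429
```

carry_out(
  linear=[
    [0,-0.03,0],
    [-0.001,-0.06,0],
    [-0.002,-0.09,0],
    [-0.002,-0.108,0],
    [-0.002,-0.118,0],
    [-0.002,-0.12,-0.015],
    [-0.002,-0.12,-0.035],
    [-0.002,-0.12,-0.055],
  ],
  roll=[0,0,0,0,0,0,0,0],
)

```text
clock: 22.98
tool_pos: [0.5959, -0.1828, 0.0991]
eef_rot: [1.0, 0.03, 0.005, 0.0]
contact_force: [-0.2, -0.1, -0.5]
opening: 0.42
```

carry_out(
  linear=[
    [0,0,-0.018],
    [0,0,-0.033],
    [0,0,-0.043],
    [0,0,-0.049],
    [0,0,-0.053],
    [0,0,-0.054],
    [0,0,-0.055],
    [0,0,-0.055],
  ],
  roll=[0,0,0,0,0,0,0,0],
)

```text
clock: 23.65
tool_pos: [0.5964, -0.1828, 0.0447]
eef_rot: [1.0, 0.03, 0.006, 0.0]
contact_force: [0.9, -0.8, -1.5]
opening: 0.424
```

carry_out(
  linear=[
    [0,0,-0.0005],
    [0,0,-0.001],
    [0,0,-0.0015],
    [0,0,-0.002],
    [0,0,-0.002],
  ],
  roll=[0,0,0,0,0],
)

```text
clock: 24.07
tool_pos: [0.5963, -0.1829, 0.0427]
eef_rot: [1.0, 0.03, 0.006, 0.0]
contact_force: [0.6, -0.2, -1.5]
opening: 0.423
```

carry_out(
  linear=[
    [0,0,-0.0005],
    [0,0,-0.001],
    [0,0,-0.0015],
    [0,0,-0.0015],
  ],
  roll=[0,0,0,0],
)

```text
clock: 24.4
tool_pos: [0.5965, -0.1828, 0.0419]
eef_rot: [1.0, 0.03, 0.006, 0.0]
contact_force: [-1.0, 1.0, 5.3]
opening: 0.422
```

Contact at 0.0419. Releasing.

carry_out(
  linear=[
    [0,0,0],
    [0,0,0],
    [0,0,0],
  ],
  roll=[0,0,0],
  gripper=0.48,
)

```text
clock: 24.65
tool_pos: [0.5966, -0.1829, 0.0419]
eef_rot: [1.0, 0.03, 0.006, 0.001]
contact_force: [0.1, 0.3, -0.6]
opening: 0.477
```

carry_out(
  linear=[
    [0,0,0],
    [0,0,0],
    [0,0,0],
    [0,0,0],
    [0,0,0.01],
    [0,0,0.03],
    [0,0,0.06],
    [0,0,0.09],
  ],
  roll=[0,0,0,0,0,0,0,0],
  gripper=0.72,
)

```text
clock: 25.32
tool_pos: [0.596, -0.1827, 0.1329]
eef_rot: [1.0, 0.03, 0.005, 0.0]
contact_force: [-0.1, -1.5, -0.2]
opening: 0.718
```

carry_out(
  linear=[
    [0.003,0.03,0.01],
    [0.01,0.068,0.015],
    [0.015,0.106,0.015],
    [0.02,0.144,0.015],
    [0.025,0.182,0.015],
    [0.03,0.22,0.015],
    [0.035,0.255,0.015],
    [0.04,0.29,0.015],
  ],
  roll=[-0.01,-0.02,-0.03,-0.04,-0.05,-0.058,-0.058,-0.058],
)

```text
clock: 25.98
tool_pos: [0.636, 0.1096, 0.1489]
eef_rot: [1.0, 0.002, 0.006, 0.0]
contact_force: [0.1, -0.5, -0.5]
opening: 0.717
```

Tall wide is at (0.6545, 0.229).

carry_out(
  linear=[
    [0.004,0.03,0],
    [0.008,0.06,0],
    [0.012,0.09,0],
    [0.016,0.107,0],
    [0.018,0.117,0],
    [0.0185,0.12,0],
    [0.0185,0.12,0],
    [0.0185,0.12,0],
  ],
  roll=[0,0,0,0,0,0,0,0],
)

```text
clock: 26.65
tool_pos: [0.6546, 0.2272, 0.149]
eef_rot: [1.0, 0.001, 0.005, 0.001]
contact_force: [-0.3, -1.3, 0.8]
opening: 0.722
```

```bash
python3 m.py wrist w5.png plug_tall_wide; python3 m.py top t5.png plug_tall_slim plug_short_slim plug_short_wide
```

```text
tool [0.6546 0.2272 0.149 ] 26.65
plug_tall_wide 0.94 [313. 210.] ztop 0.066 midrange [0.6547 0.2292] ext [0.037 0.037] 2802
plug_tall_wide 0.43 [317. 380.] ztop 0.014 midrange [0.4871 0.223 ] ext [0.044 0.055] 408
tool [0.6547 0.2269 0.149 ] 26.75
plug_tall_slim 0.58 [421. 226.] ztop 0.070 midrange [ 0.486  -0.1866] ext [0.017 0.021] 53
plug_short_wide 0.63 [415. 183.] ztop 0.053 midrange [ 0.5971 -0.1813] ext [0.035 0.035] 173
```

View pics/t5.png

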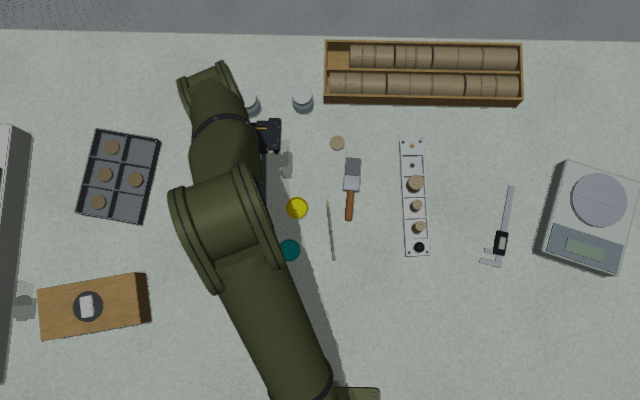

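View pics/w5.png

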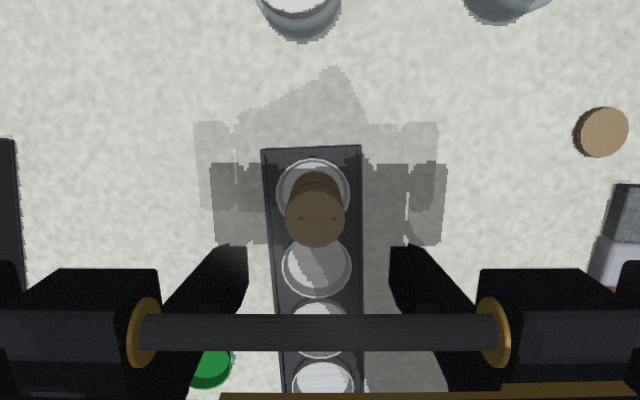

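Bays 1 to 3 are filled. The last plug is at wrist pixel (313,215), 2 mm in +y from the tool.

carry_out(
  linear=[
    [0,0.002,-0.015],
    [0,0.002,-0.035],
    [0,0.002,-0.055],
    [0,0.002,-0.075],
    [0,0.002,-0.09],
    [0,0.002,-0.098],
    [0,0.002,-0.103],
    [0,0.002,-0.104],
  ],
  roll=[0,0,0,0,0,0,0,0],
)

```text
clock: 27.62
tool_pos: [0.6544, 0.2303, 0.0443]
eef_rot: [1.0, 0.001, 0.005, 0.001]
contact_force: [-0.6, -0.3, 0.8]
opening: 0.717
```

carry_out(
  linear=[
    [0,0,0],
    [0,0,0],
    [0,0,0],
    [0,0,0],
    [0,0,0],
    [0,0,0],
    [0,0,0],
    [0,0,0],
  ],
  roll=[0,0,0,0,0,0,0,0],
  gripper=0,
  grip_force=28,
)

```text
clock: 28.28
tool_pos: [0.655, 0.2302, 0.0452]
eef_rot: [1.0, 0.001, 0.006, 0.001]
contact_force: [-1.4, -1.0, 6.3]
opening: 0.425
```

carry_out(
  linear=[
    [0,0,0.003],
    [0,0,0.012],
    [0,0,0.03],
    [0,0,0.05],
    [0,0,0.075],
    [0,-0.01,0.095],
    [0,-0.03,0.105],
    [0,-0.055,0.11],
  ],
  roll=[0,0,0,0,0,0.01,0.02,0.03],
)

```text
clock: 28.95
tool_pos: [0.6556, 0.1781, 0.1578]
eef_rot: [1.0, 0.018, 0.008, -0.001]
contact_force: [0.4, -0.1, -2.3]
opening: 0.42
```

carry_out(
  linear=[
    [0,-0.03,0],
    [0,-0.06,0],
    [0,-0.09,0],
    [-0.001,-0.12,0],
    [-0.002,-0.15,0],
    [-0.003,-0.18,0],
    [-0.004,-0.21,0],
    [-0.005,-0.24,0],
  ],
  roll=[0.01,0.02,0.024,0.024,0.024,0.024,0.024,0.024],
)

```text
clock: 29.62
tool_pos: [0.6501, -0.0632, 0.1581]
eef_rot: [1.0, 0.03, 0.007, -0.001]
contact_force: [0.6, -0.1, -1.6]
opening: 0.421
```

carry_out(
  linear=[
    [-0.001,-0.03,0],
    [-0.002,-0.06,0],
    [-0.002,-0.09,0],
    [-0.002,-0.107,0],
    [-0.002,-0.116,0],
    [-0.002,-0.118,-0.015],
    [-0.002,-0.118,-0.035],
    [-0.002,-0.118,-0.055],
  ],
  roll=[0,0,0,0,0,0,0,0],
)

```text
clock: 30.28
tool_pos: [0.6487, -0.1801, 0.1032]
eef_rot: [0.999, 0.031, 0.008, -0.002]
contact_force: [0.2, -0.6, -1.9]
opening: 0.421
```

carry_out(
  linear=[
    [0,0,-0.018],
    [0,0,-0.033],
    [0,0,-0.043],
    [0,0,-0.049],
    [0,0,-0.053],
    [0,0,-0.054],
    [0,0,-0.055],
    [0,0,-0.055],
  ],
  roll=[0,0,0,0,0,0,0,0],
)

```text
clock: 30.95
tool_pos: [0.6493, -0.1803, 0.0489]
eef_rot: [0.999, 0.03, 0.009, -0.002]
contact_force: [-0.5, -0.2, -1.8]
opening: 0.425
```

carry_out(
  linear=[
    [0,0,-0.0005],
    [0,0,-0.001],
    [0,0,-0.0015],
    [0,0,-0.002],
    [0,0,-0.002],
  ],
  roll=[0,0,0,0,0],
)

```text
clock: 31.37
tool_pos: [0.6492, -0.1803, 0.0469]
eef_rot: [0.999, 0.03, 0.009, -0.002]
contact_force: [-0.3, -0.2, -1.3]
opening: 0.427
```

carry_out(
  linear=[
    [0,0,-0.0005],
    [0,0,-0.001],
    [0,0,-0.0015],
    [0,0,-0.0015],
  ],
  roll=[0,0,0,0],
)

```text
clock: 31.7
tool_pos: [0.6495, -0.1802, 0.0463]
eef_rot: [0.999, 0.03, 0.009, -0.002]
contact_force: [-1.3, -0.1, 5.0]
opening: 0.423
```

Contact at 0.0463, as expected. Releasing.

carry_out(
  linear=[
    [0,0,0],
    [0,0,0],
    [0,0,0],
  ],
  roll=[0,0,0],
  gripper=0.48,
)

```text
clock: 31.95
tool_pos: [0.6496, -0.1803, 0.0463]
eef_rot: [0.999, 0.03, 0.009, -0.002]
contact_force: [0.3, -0.5, 0.6]
opening: 0.481
```

carry_out(
  linear=[
    [0,0,0],
    [0,0,0],
    [0,0,0],
    [0,0,0],
    [0,0,0.01],
    [0,0,0.03],
    [0,0,0.06],
    [0,0,0.09],
  ],
  roll=[0,0,0,0,0,0,0,0],
  gripper=0.72,
)

```text
clock: 32.62
tool_pos: [0.649, -0.1801, 0.1372]
eef_rot: [0.999, 0.031, 0.008, -0.002]
contact_force: [0.6, 0.1, 1.4]
opening: 0.721
```

carry_out(
  linear=[
    [0,0.02,0.02],
    [0,0.05,0.04],
    [0,0.08,0.06],
    [0,0.11,0.07],
    [0,0.14,0.07],
    [0,0.17,0.07],
    [0,0.2,0.07],
    [0,0.23,0.07],
  ],
  roll=[0,0,0,0,0,0,0,0],
)

```text
clock: 33.28
tool_pos: [0.6489, 0.0513, 0.2083]
eef_rot: [0.999, 0.031, 0.009, -0.002]
contact_force: [0.9, 0.2, -0.2]
opening: 0.721
```

```bash
python3 m.py top t6.png plug_tall_slim plug_short_slim plug_short_wide plug_tall_wide; python3 m.py scene s6.png plug_tall_slim plug_short_slim plug_short_wide plug_tall_wide
```

```text
tool [0.6489 0.0513 0.2083] 33.2833
plug_tall_slim 0.69 [418. 224.] ztop 0.070 midrange [ 0.4883 -0.1882] ext [0.022 0.024] 82
plug_tall_slim 0.65 [248. 155.] ztop 0.014 midrange [0.6564 0.2315] ext [0.055 0.055] 113
plug_short_slim 0.5 [417. 208.] ztop 0.053 midrange [ 0.5411 -0.184 ] ext [0.022 0.024] 74
plug_short_wide 0.74 [416. 182.] ztop 0.054 midrange [ 0.5971 -0.1804] ext [0.035 0.036] 167
plug_tall_wide 0.69 [248. 181.] ztop 0.014 midrange [0.5979 0.2288] ext [0.055 0.054] 117
plug_tall_wide 0.67 [413. 163.] ztop 0.070 midrange [ 0.6504 -0.1783] ext [0.036 0.034] 172
tool [0.6491 0.0488 0.2077] 33.5333
plug_tall_slim 0.82 [222. 165.] ztop 0.069 midrange [ 0.4878 -0.19  ] ext [0.026 0.024] 119
plug_short_slim 0.62 [206. 239.] ztop 0.069 midrange [ 0.65   -0.1788] ext [0.037 0.035] 336
plug_short_slim 0.49 [219. 192.] ztop 0.052 midrange [ 0.5423 -0.1857] ext [0.024 0.023] 123
plug_short_wide 0.66 [211. 218.] ztop 0.052 midrange [ 0.597  -0.1826] ext [0.038 0.036] 301
plug_tall_wide 0.78 [204. 239.] ztop 0.069 midrange [ 0.65   -0.1795] ext [0.037 0.037] 351
plug_tall_wide 0.47 [221. 168.] ztop 0.069 midrange [ 0.4894 -0.1886] ext [0.022 0.021] 102
```

View pics/s6.png

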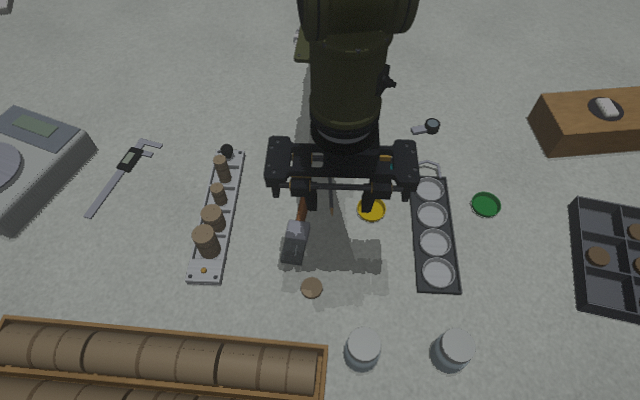

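View pics/t6.png

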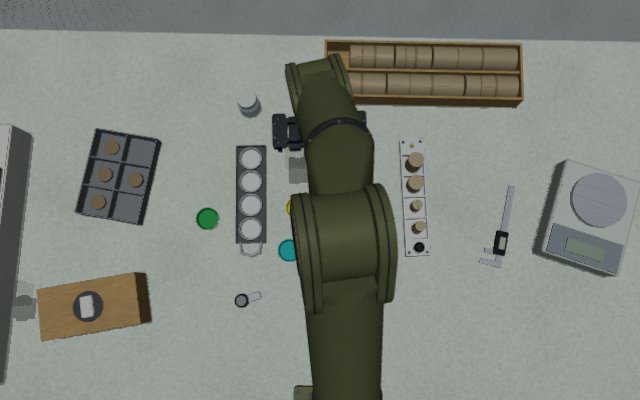

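All four plugs stand upright in the carrier: scene pixels (222,165), (219,192), (211,218) and (204,239). The dishes are empty, the arm is clear of everything, and their tops measure about 69, 52, 52 and 69 mm, in the right order. Handing in.

```bash
python3 - <<'E'
from plant import *
print(finish_job())
E
```

```text
the job is handed in; nothing more can be done
None
```

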